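# Stand the toppled slide box back up and fold the keeper over the row

## Robot

A 7-joint arm with a two-finger parallel gripper is mounted at the origin on the work surface. World frame = base frame: x ahead of the robot, y to its left, z up, the work surface at z = 0. Lengths are in m, angles in rad, forces in N, time in s.
With the tool pointing down it reaches from about 0.4 to 0.85 m from the base axis. Payload 10.4 kg.
Tool frame: the origin (TCP) lies at the very end of the fingers, on their centre line; the grasp point (between the pads) lies manip.hold_point_z behind it (manip.hold_point_z is the distance from the TCP to the grasp point, in m); z points along the fingers, y is the direction in which the jaws open and shut (so a half turn about z gives the same grasp; the last joint's range is limited). The gripper opens to 85 mm and grips with 20 to 120 N. Pads are 22 mm wide; open, the fingers measure 114 mm over their backs; the gripper's body (76 mm by 85 mm) begins 54 mm behind the grasp point. The pads swing forward as they close: fully open they stand 13 mm farther back than shut.
Start: joints at [-1.236, 0.332, -0.065, 1.46, 0.022, 1.35, -0.088], TCP at [0.219, 0.585, 0.231] pointing down, gripper open.
Joint ranges: [-2.6, 2.6], [-0.5, 2.12], [-1.47, 1.34], [0.16, 2.42], [-1.27, 4.41], [0.06, 2.06], [-2.6, 2.6]. Speed limits (rad/s): [2.22, 2.22, 2.79, 2.79, 3.14, 3.14, 3.14].

## Interface

Orientations are given as a unit quaternion [x, y, z, w].
In Python, from workcell import manip gives the robot as it stands.
- The arm moves only by the tool jog_arm, never from a script. Its arguments are lists of equal length, an entry for each row: "translation": the shift along the world's x, y, z in mm, a list of three; "turn": the turn about the world's z in degrees. In form: {"translation": [[x, y, z], ...], "turn": [turn, ...]}. A call has 1 to 12 rows; each row is the pose to reach, as a shift and turn from the pose measured when the call began; what a row does not reach only later rows make up. A row lasts 1/12 s, in which the tool goes at most 41.7 mm and 7.16 degrees, less where a joint would pass 70% of its speed; a pose out of reach is approached as far as the arm can. A call with a gripper value outside its range is refused whole. "grip" is the finger opening in mm, from 0 to 85.4, set as the call begins (left out, the last holds). The fingers move at their own pace and stop on an object; "grip_force" is the grip in N (left out, the last holds). Time passes only in rows, so rows that repeat a pose let the fingers close. It gives the time, the measured TCP pose, the force and the opening at its end, in the units of the state.
- manip.get_obs(): the state, without advancing time (a new reading comes with each control period).
- manip.camera(name): name is "side" or "top" or "wrist"; returns a dict with "frame" (400x640x3 uint8, red, green, blue), "mtx" (3x3 intrinsics, pixels), "pose" (4x4, takes a point from camera to world coordinates). Camera axes: x right, y down, z forward; pixel columns grow to the right and rows downward; lengths in m; the calibration is good to about 2 mm. A picture is of the moment at which its call begins. There is no depth.
- manip.hand_in(): hands the job in, once; it reports no verdict.
Trained networks look in a picture, given as the dict that the camera call returned (one of the last four; its "shot" number tells which), for a name from the list of things; names that differ only in an ending like _2 or _b are one class to them, and where a whole thing is asked for, a point or a joint stands for the part that bears it (a point fixed in the world has none). Each returns a list of dicts, best first, with "confidence" (0 to 1); they miss things now and then, are a little off and sometimes report something else, mostly with a low value. They report only what shows in the picture. A call takes as long as a camera call. They do not tell look-alikes from the thing itself.
- manip.outline_of(picture, label): "mask" (400x640 bool, what is visible of it) and "extent" ([left, top, right, bottom] in pixels, round what is visible of it).
- manip.pinpoint(picture, label): "at" ([column, row] in pixels: a listed point, or the origin of a listed thing).
The state is a dict: "clock": time; "joint_pos": joint angles; "joint_velocities": joint speeds; "tau": joint torques, N m; "position": TCP position; "ee_rot": TCP orientation; "ft_force": force on the tool from outside, world axes, zero at the start; "torque": the same for the moment, N m; "grip_width": opening from 0.0 (shut) to 1.0 (fully open).
Only numpy, scipy, OpenCV 4.12 (cv2) and the standard library are available. Lean on these libraries where they do the work, as an engineer would, in place of code of your own. Each camera call takes 0.05 s, during which the arm holds its last target. There are 200 camera calls.

## Task

One slide box in the rack has toppled over and leans on the rack's low lip: with the fingertips push it back upright, close against its two standing neighbours. Then push the rack's hinged keeper bar over and down until it lies flat above the row, with its bent end in front of that box. Only push: do not lift or carry anything, leave the other things on the bench and the two standing boxes where they are, and finish clear of everything.

Things in the scene. Friction and masses are not known exactly. Their poses are not given: they have to be found in the camera images.
- rack: Fixed aluminium rack, 108 mm wide (its x), 160 mm long (its y, along which the row runs). Origin on the bench surface. Its floor is 6 mm above the bench. End plate, 110 mm high, at y = -90 to -82 mm; low lip at y = +58 to +64 mm, its top 42 mm above the bench; side rails 22 mm high at x = 50 to 54 mm either side. Row from the end plate: box_a, box_b, place of the toppled box.
- slot (a point): Point on the rack's floor (6 mm above the bench) at rack y = +7 mm, x = 0: under the centre of the toppled box once it stands in its place against box_b; its outer face is then at about rack y = +25 mm and its centre 55 mm above the bench. Axes as the rack's.
- case: The toppled box: closed grey plastic microscope-slide box, 83 (its x) x 35 thick (y) x 98 mm tall (z), white label on both large faces, about 0.2 kg; origin at its centre. It leans 0.71 rad towards rack +y, lower outer edge on the floor at rack y = +27 mm, resting on the lip. Its outermost edge, overhanging the lip, is at rack y = +91 mm, 80 mm above the bench. Pivots on its lower outer edge; drops upright by itself within 0.34 rad of upright.
- box_a: Standing neighbour next to the end plate (rack y about -64 mm): closed grey plastic microscope-slide box, 83 (its x) x 35 thick (y) x 98 mm tall (z), white label on both large faces, about 0.2 kg; origin at its centre, z up.
- box_b: Standing neighbour in the middle (rack y about -28.5 mm): closed grey plastic microscope-slide box, 83 (its x) x 35 thick (y) x 98 mm tall (z), white label on both large faces, about 0.2 kg; origin at its centre, z up.
- keeper (a joint): Angle of the steel keeper bar on the rack, rad: 0 = flat over the row (its stop, 4 mm above the box tops), 1.57 = upright, more = leaning back away from the row (starts at 1.6 to 2.0, stop at 2.1). Turns in the rack's y-z plane. Stiff hinge: it stays where it is left and must be pushed all the way; 1 to 2 N at its end moves it.
- keeper_hinge (a point): Point on the keeper's hinge axis (which runs along the rack's x), at rack x = 0, y = -86 mm, 120 mm above the bench, on top of the end plate. Axes as the rack's.
- keeper_end (a point): Free end of the keeper, mid-thickness; moves with it. Bar 34 mm wide (centred on rack x = 0), 4 mm thick, 122 mm long from the hinge, running 10 mm off the hinge axis on the boxes' side: flat, its upper face is 112 mm above the bench. The end is bent 16 mm towards the boxes, reaching down to 92 mm above the bench, about 7 mm clear of a box in its place; a box too far out blocks it.
- vial: A small upright jar, 32 mm across, 58 mm tall, near the rack; leave alone. Origin under its centre.
- loupe: A black eye loupe, 38 mm across, 34 mm tall, near the rack; leave alone. Origin under its centre.
- calliper: A flat steel calliper, 150 mm long, on the bench; leave alone. Origin under its bar's middle.
- tweezers: Flat steel tweezers, 120 mm long, on the bench; leave alone. Origin under the middle.
- dish: A low white dish, 90 mm across, 18 mm high; leave alone. Origin under its centre.
- filter_pot: A round grey lidded pot, 60 mm across, 34 mm tall; leave alone. Origin under its centre.
- flat_box: A further slide box lying flat on the bench away from the rack, 98 by 83 by 35 mm; leave alone. Origin under its centre.
Things that resemble listed ones, but are neither listed nor needed, are in the scene too. What is shaped like the case but green is not meant.

How it is judged:
On the way, in this order (a step that is already met when the one before it is completed fails the run):
1. the toppled box stands upright in its place, the keeper still open (angle between case's own z axis and vertical below 0.07 rad and y of case in the frame of rack between -0.004 and 0.013 m and x of case in the frame of rack between -0.015 and 0.015 m and z of case in the frame of rack between 0.05 and 0.06 m and value of joint keeper above 1 rad), for 0.3 s.
2. the keeper lies flat over the row (value of joint keeper below 0.08 rad), for 0.2 s.
At the end, for the whole second after the job is handed in: The three boxes stand upright (within 0.07 rad) and still in the rack, the righted one on the rack's floor with its centre within 15 mm of the rack's middle across and at rack y = -4 to +13 mm (against its neighbour to within about 6 mm), and the keeper is within 0.08 rad of flat (angle between each of case, box_a, box_b's own z axis and vertical below 0.07 rad and y of case in the frame of rack between -0.004 and 0.013 m and x of case in the frame of rack between -0.015 and 0.015 m and z of case in the frame of rack between 0.05 and 0.06 m and linear speed of case below 0.02 m/s and value of joint keeper below 0.08 rad); the robot touches nothing.
It fails at once if the toppled box is lifted (its centre more than 70 mm above the bench) (height (world z) of case above 0.07 m).
It fails at once if a standing box is moved more than 20 mm (distance of any of box_a, box_b from where it was at the start of the episode above 0.02 m).
It fails at once if another thing on the bench is moved more than 20 mm (distance of any of vial, loupe, calliper, tweezers, dish, filter_pot, flat_box from where it was at the start of the episode above 0.02 m).
It also fails if it takes over 61 s, if anything falls off the work surface, if the arm or the gripper's body presses on something with over 40 N, if the wrist force passes 120 N, or if a joint passes its speed limit or range.

## Working session

There is one attempt and no reset: what is moved stays moved. The work goes in short steps, Python scripts to look and compute and a tool call to move; the robot and the scene stay as the last step left them, time stands still between calls to the robot, and variables do not carry over. Pictures are saved under pics/ and viewed, about 8 in all and at most 12, crops included, and the job is handed in when it is done.

Besides the shell and the picture viewer there is one more tool, called after "Emit:" by a JSON object that holds its "fn" and its "kwargs". jog_arm: Moves the arm, as the interface text tells. Its arguments: {"type":"object","properties":{"translation":{"type":"array"},"turn":{"type":"array"},"grip":{"type":"number"},"grip_force":{"type":"number"}},"required":["translation","turn"]}

```bash
mkdir -p pics; cat > h.py <<'E'
import numpy as np, cv2
from workcell import manip
def proj(c,P):
    P=np.atleast_2d(P); T=np.linalg.inv(c["pose"]); q=P@T[:3,:3].T+T[:3,3]; q=q@c["mtx"].T
    return q[:,:2]/q[:,2:]
def ray(c,px):
    d=np.linalg.inv(c["mtx"])@[px[0],px[1],1]; return c["pose"][:3,3],c["pose"][:3,:3]@d
def onz(c,px,z):
    o,d=ray(c,px); return o+d*(z-o[2])/d[2]
def save(c,n): cv2.imwrite("pics/"+n,c["frame"][:,:,::-1])
E
python3 - <<'E'
from h import *
o=manip.get_obs(); print(o["clock"],o["position"],o["ee_rot"],o["grip_width"],manip.hold_point_z)
ims=[]
for n in("side","top"):
    c=manip.camera(n); ims.append(c["frame"]); print(n,c["pose"].round(3).tolist(),c["mtx"][0,0])
    for l in("slot","keeper_hinge","keeper_end","case","box_a","box_b","rack"):
        print(l,[(np.round(d["at"],1).tolist(),round(d["confidence"],2)) for d in manip.pinpoint(c,l)[:4]])
    save(c,n+"0.png")
E
```

```text
0.0 [0.21873198 0.58508288 0.23053518] [ 1.77907943e-01  9.84046889e-01 -6.88096851e-04 -1.04460161e-04] 1.003345228130895 0.0187
side [[0.986, -0.095, 0.135, 0.359], [-0.165, -0.618, 0.768, -0.844], [0.01, -0.78, -0.626, 0.795], [0.0, 0.0, 0.0, 1.0]] 397.36655996486957
slot [([353.4, 230.6], 0.59)]
keeper_hinge [([380.5, 214.3], 0.73), ([344.7, 207.9], 0.19), ([365.4, 367.0], 0.18)]
keeper_end [([395.5, 185.5], 0.72)]
case [([345.5, 206.8], 0.96), ([343.3, 184.0], 0.79)]
box_a [([365.2, 221.4], 0.96), ([370.1, 229.2], 0.68)]
box_b [([365.2, 221.4], 0.96), ([370.1, 229.2], 0.68)]
rack [([355.4, 231.0], 0.73)]
top [[0.026, -0.985, 0.172, 0.289], [-1.0, -0.024, 0.015, -0.003], [-0.01, -0.173, -0.985, 1.372], [0.0, 0.0, 0.0, 1.0]] 445.4696264776398
slot [([327.7, 178.0], 0.93)]
keeper_hinge [([356.0, 154.4], 0.69), ([349.7, 207.5], 0.16)]
keeper_end [([373.0, 136.4], 0.76)]
case [([316.6, 180.9], 0.95), ([265.4, 170.8], 0.57)]
box_a [([337.0, 171.1], 0.63), ([349.0, 163.0], 0.62)]
box_b [([337.0, 171.1], 0.63), ([349.0, 163.0], 0.62)]
rack [([332.4, 177.6], 0.83)]
```

View pics/side0.png

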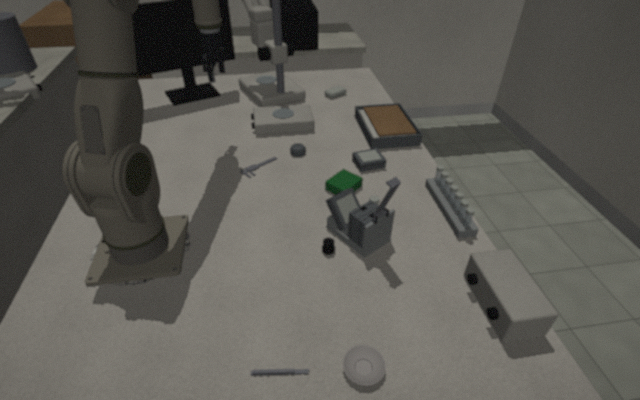

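View pics/top0.png

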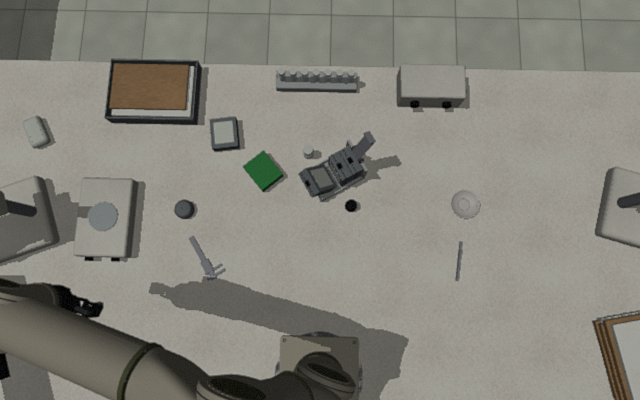

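```bash
cat >> h.py <<'E'
def RP(p,pts):
    pts=np.atleast_2d(pts); c,s=np.cos(p[2]),np.sin(p[2])
    return np.c_[p[0]+c*pts[:,0]-s*pts[:,1],p[1]+s*pts[:,0]+c*pts[:,1],pts[:,2]]
def kend(k):  # keeper end, rack frame
    return np.array([0,-.086+.122*np.cos(k)+ .010*np.sin(k),.120+.122*np.sin(k)-.010*np.cos(k)])
def boxpts(cy,cz,tilt):
    c,s=np.cos(tilt),np.sin(tilt)
    return np.array([[x,cy+c*y+s*z,cz-s*y+c*z] for x in(-.0415,.0415) for y,z in((-.0175,-.049),(.0175,-.049),(.0175,.049),(-.0175,.049))])
E
python3 - <<'E'
from h import *
from scipy.optimize import least_squares
C={n:manip.camera(n) for n in("top","side")}
obs=[]
ct=np.array([0,.027-.0175*np.cos(.71)+.049*np.sin(.71),.006+.0175*np.sin(.71)+.049*np.cos(.71)])
print("case c",ct)
L={"slot":[0,.007,.006],"rack":[0,0,0],"keeper_hinge":[0,-.086,.12],"case":ct}
for n,c in C.items():
    for l in L:
        d=manip.pinpoint(c,l)[0]; obs.append((n,l,d["at"],d["confidence"]))
    ke=manip.pinpoint(c,"keeper_end")[0]["at"]; obs.append((n,"ke",ke,.7))
    for l in("vial","loupe"):
        d=manip.pinpoint(c,l); print(n,l,[(onz(c,q["at"],0).round(3).tolist(),round(q["confidence"],2)) for q in d[:2]])
def res(p):
    r=[]
    for n,l,a,w in obs:
        P=kend(p[3]) if l=="ke" else L[l]
        r+=list((proj(C[n],RP(p,P))[0]-a)*w)
    return r
best=None
for y in np.arange(-3,3,.5):
    s=least_squares(res,[.65,0,y,1.8],loss="soft_l1")
    if best is None or s.cost<best.cost: best=s
p=best.x; print(p,best.cost)
for (n,l,a,w),r in zip(obs,np.reshape(best.fun,(-1,2))): print(n,l,r.round(1))
np.save("p.npy",p)
for n,c in C.items():
    f=c["frame"][:,:,::-1].copy(); k=6
    x0,y0=(275,120) if n=="top" else(310,160)
    cr=cv2.resize(f[y0:y0+95,x0:x0+115],None,fx=k,fy=k,interpolation=cv2.INTER_CUBIC)
    cr=cv2.convertScaleAbs(cr,alpha=1.6)
    def ln(P,col,close=True):
        q=((proj(c,RP(p,P))-[x0,y0]+.5)*k).astype(int); cv2.polylines(cr,[q.reshape(-1,1,2)],close,col,1)
    ln([[s*.054,y,0] for s,y in((-1,-.09),(1,-.09),(1,.064),(-1,.064))],(0,0,255))
    ln([[x,.064,.042] for x in(-.054,.054)],(0,0,255))
    ln([[x,-.086,.11] for x in(-.054,.054)],(0,0,255))
    for b,col in((boxpts(-.064,.055,0),(0,255,0)),(boxpts(-.0285,.055,0),(0,255,0)),(boxpts(ct[1],ct[2],.71),(255,255,0))):
        ln(b[:4],col);ln(b[4:],col);ln(b[[2,6]],col);ln(b[[3,7]],col)
    ln([[0,-.086,.12],kend(p[3])],(255,0,255),False)
    cv2.imwrite(f"pics/ov_{n}.png",cr)
E
```

```text
case c [0.         0.04566852 0.05456682]Traceback (most recent call last):
  File "<stdin>", line 11, in <module>
IndexError: list index out of range
```

```bash
cat > fit.py <<'E'
from h import *
from scipy.optimize import least_squares
C={n:manip.camera(n) for n in("top","side")}
obs=[]
ct=np.array([0,.027-.0175*np.cos(.71)+.049*np.sin(.71),.006+.0175*np.sin(.71)+.049*np.cos(.71)])
L={"slot":[0,.007,.006],"rack":[0,0,0],"keeper_hinge":[0,-.086,.12],"case":ct}
for n,c in C.items():
    for l in list(L)+["keeper_end"]:
        for d in manip.pinpoint(c,l)[:1]: obs.append((n,l,d["at"],d["confidence"]))
    for l in("vial","loupe"):
        d=manip.pinpoint(c,l); print(n,l,[(onz(c,q["at"],0).round(3).tolist(),round(q["confidence"],2)) for q in d[:2]])
def res(p):
    r=[]
    for n,l,a,w in obs:
        P=kend(p[3]) if l=="keeper_end" else L[l]
        r+=list((proj(C[n],RP(p,P))[0]-a)*w)
    return r
best=None
for y in np.arange(-3,3,.5):
    s=least_squares(res,[.65,0,y,1.8],loss="soft_l1")
    if best is None or s.cost<best.cost: best=s
p=best.x; print(p,best.cost)
for (n,l,a,w),r in zip(obs,np.reshape(best.fun,(-1,2))): print(n,l,r.round(1))
np.save("p.npy",p)
for n,c in C.items():
    f=c["frame"][:,:,::-1].copy(); k=6
    x0,y0=(275,120) if n=="top" else(310,160)
    cr=cv2.resize(f[y0:y0+95,x0:x0+115],None,fx=k,fy=k,interpolation=cv2.INTER_CUBIC)
    cr=cv2.convertScaleAbs(cr,alpha=1.6)
    def ln(P,col,close=True):
        q=((proj(c,RP(p,P))-[x0,y0]+.5)*k).astype(int); cv2.polylines(cr,[q.reshape(-1,1,2)],close,col,1)
    ln([[s*.054,y,0] for s,y in((-1,-.09),(1,-.09),(1,.064),(-1,.064))],(0,0,255))
    ln([[x,.064,.042] for x in(-.054,.054)],(0,0,255))
    ln([[x,-.086,.11] for x in(-.054,.054)],(0,0,255))
    for b,col in((boxpts(-.064,.055,0),(0,255,0)),(boxpts(-.0285,.055,0),(0,255,0)),(boxpts(ct[1],ct[2],.71),(255,255,0))):
        ln(b[:4],col);ln(b[4:],col);ln(b[[2,6]],col);ln(b[[3,7]],col)
    ln([[0,-.086,.12],kend(p[3])],(255,0,255),False)
    cv2.imwrite(f"pics/ov_{n}.png",cr)
both=np.hstack([cv2.resize(cv2.imread(f"pics/ov_{n}.png"),(400,330)) for n in C]); 
E
python3 fit.py
```

```text
top vial [([0.678, 0.052, 0.0], 0.66)]
top loupe [([0.507, -0.084, 0.0], 0.59)]
side vial []
side loupe [([0.499, -0.08, 0.0], 0.51)]
[ 0.60109045 -0.02242654  0.44438896  1.94976208] 82.75484167835293
top slot [-1.7  0. ]
top rack [-1.5  0.2]
top keeper_hinge [0.8 1.1]
top case [44.2  7.4]
top keeper_end [-0.9  0. ]
side slot [ 0.3 -2.4]
side rack [ 1.7 -2.9]
side keeper_hinge [ 0.4 -0. ]
side case [ 0.5 25.7]
side keeper_end [-0.   0.9]
```

View pics/ov_top.png

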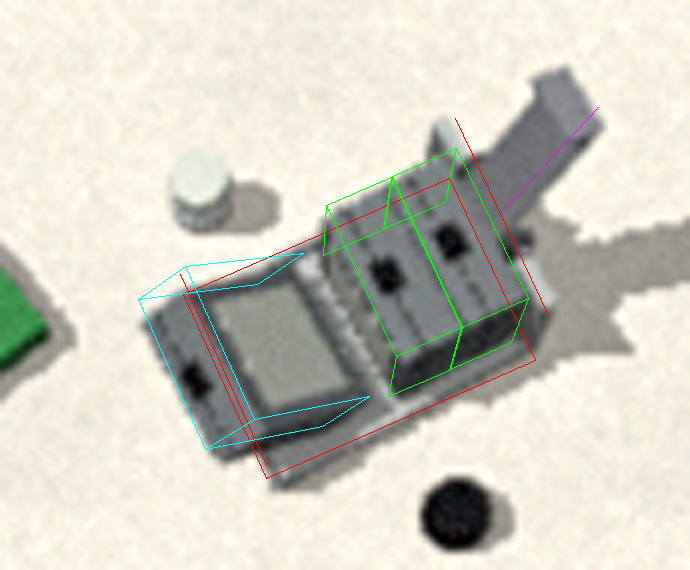

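View pics/ov_side.png

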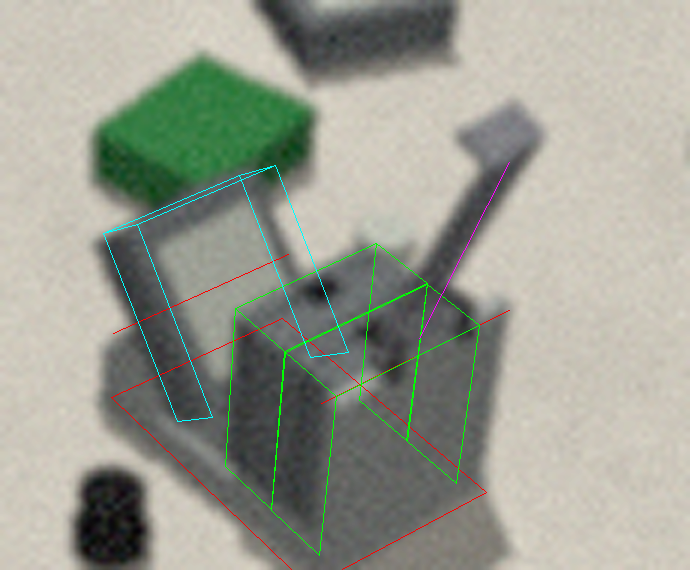

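```bash
cat > fit2.py <<'E'
from h import *
from scipy.optimize import minimize
p0=np.load("p.npy"); c=manip.camera("top")
ct=(.04567,.05457)
W={}
for l in("case","box_a","keeper"):
    ds=manip.outline_of(c,l); print(l,[(np.array(d["extent"]).round().tolist(),round(d["confidence"],2),int(d["mask"].sum())) for d in ds])
    W[l]=ds
m=[d for d in W["case"] if abs(np.mean(np.array(d["extent"])[[0,2]])-320)<15][0]["mask"]
K=8; x0,y0=270,110
M=cv2.resize(m[y0:y0+100,x0:x0+120].astype(np.float32),None,fx=K,fy=K,interpolation=cv2.INTER_LINEAR)>.5
bm=np.zeros_like(M)
for d in W["box_a"]:
    e=d["extent"]
    if 325<(e[0]+e[2])/2<360 and d["confidence"]>.4: bm|=cv2.resize(d["mask"][y0:y0+100,x0:x0+120].astype(np.float32),None,fx=K,fy=K)>.5
def hull(p,B):
    q=((proj(c,RP(p,B))-[x0,y0]+.5)*K).astype(np.float32); h=cv2.convexHull(q).astype(int)
    z=np.zeros(M.shape,np.uint8); cv2.fillConvexPoly(z,h,1); return z>0
Bc=boxpts(*ct,.71); Bb=[boxpts(-.064,.055,0),boxpts(-.0285,.055,0)]
iou=lambda a,b:(a&b).sum()/max(1,(a|b).sum())
def f(p,full=False):
    a=iou(hull(p,Bc),M); b=iou(hull(p,Bb[0])|hull(p,Bb[1]),bm) if bm.sum() else 0
    return (a,b) if full else -a-b
best=min((minimize(f,[p0[0]+dx,p0[1],p0[2]+dy],method="Nelder-Mead",options=dict(initial_simplex=[[p0[0]+dx,p0[1],p0[2]+dy]+np.array(v) for v in([0,0,0],[.008,0,0],[0,.008,0],[0,0,.08])])) for dx in(-.005,.005) for dy in(-.1,0,.1)),key=lambda s:s.fun)
print(best.x,f(best.x,1),f(p0[:3],1)); p=best.x
np.save("p2.npy",p)
from math import cos,sin
g=onz(c,(263,171),.035); print("green",g)
for n,q in(("vial",(.678,.052)),("loupe",(.503,-.082)),("green",g)):
    d=np.array(q[:2])-p[:2]; print(n,"in rack",cos(p[2])*d[0]+sin(p[2])*d[1],-sin(p[2])*d[0]+cos(p[2])*d[1])
print("hover rack y=.14:",RP(p,[[0,.14,.1]]),"hinge",RP(p,[[0,-.086,.12]]))
E
python3 fit2.py
```

```text
case [([297.0, 165.0, 334.0, 198.0], 0.92, 823), ([244.0, 147.0, 285.0, 191.0], 0.78, 892)]
box_a [([326.0, 153.0, 353.0, 186.0], 0.77, 504), ([338.0, 147.0, 364.0, 178.0], 0.55, 400), ([174.0, 200.0, 194.0, 219.0], 0.23, 290)]
keeper [([353.0, 130.0, 374.0, 162.0], 0.85, 334), ([299.0, 165.0, 337.0, 199.0], 0.7, 809), ([212.0, 118.0, 238.0, 153.0], 0.51, 873), ([173.0, 201.0, 197.0, 218.0], 0.21, 314)]
[ 0.59682829 -0.02277056  0.51491853] (np.float64(0.9599726876799292), np.float64(0.933367451381781)) (np.float64(0.8270788475340921), np.float64(0.9022213274276895))
green [0.60290217 0.18659779 0.035     ]
vial in rack 0.10746821043194676 0.025101129730474042
loupe in rack -0.11083020621351952 -0.005342281544914063
green in rack 0.10839265981339642 0.17922898161790152
hover rack y=.14: [[0.52788334 0.09907604 0.1       ]] hinge [[ 0.63918019 -0.09761918  0.12      ]]
```

Emit:
{"fn": "jog_arm", "kwargs": {"translation": [[316,-499,0],[316,-499,0],[316,-499,0],[316,-499,0],[316,-499,0],[316,-499,0],[316,-499,0],[316,-499,0],[316,-499,0],[316,-499,0],[316,-499,0],[316,-499,0]], "turn": [-40,-40,-40,-40,-40,-40,-40,-40,-40,-40,-40,-40], "grip": 40}}

```text
clock: 3.15
position: [0.4871, 0.1611, 0.2317]
ee_rot: [0.504, 0.864, 0.0, 0.0]
ft_force: [0.6, 0.0, 0.0]
grip_width: 0.47
```

Emit:
{"fn": "jog_arm", "kwargs": {"translation": [[48,-75,-12],[48,-75,-12],[48,-75,-12],[48,-75,-12]], "turn": [0,0,0,0]}}

```text
clock: 3.48
position: [0.5362, 0.0822, 0.2194]
ee_rot: [0.506, 0.862, -0.0, 0.001]
ft_force: [-0.5, 0.3, -0.1]
grip_width: 0.47
```

```bash
python3 - <<'E'
from h import *
p=np.load("p2.npy"); o=manip.get_obs(); print(o["clock"],o["position"])
c=manip.camera("wrist"); cr=c["frame"][:,:,::-1].copy()
ims=[]
for n in("wrist","top"):
    c=manip.camera(n); k=1 if n=="wrist" else 6; x0,y0=(0,0) if k==1 else(270,120)
    f=c["frame"][:,:,::-1]
    if k>1: f=cv2.resize(f[y0:y0+65,x0:x0+106],None,fx=k,fy=k,interpolation=cv2.INTER_CUBIC)
    cr=cv2.convertScaleAbs(f,alpha=1.4).copy()
    def ln(P,col,close=True):
        q=((proj(c,RP(p,P))-[x0,y0]+(.5 if k>1 else 0))*k).astype(int); cv2.polylines(cr,[q.reshape(-1,1,2)],close,col,1)
    ln([[s*.054,y,0] for s,y in((-1,-.09),(1,-.09),(1,.064),(-1,.064))],(0,0,255))
    ln([[x,.064,.042] for x in(-.054,.054)],(0,0,255))
    for b,col in((boxpts(-.064,.055,0),(0,255,0)),(boxpts(-.0285,.055,0),(0,255,0)),(boxpts(.04567,.05457,.71),(255,255,0))):
        ln(b[:4],col);ln(b[4:],col);ln(b[[2,6]],col);ln(b[[3,7]],col)
    ims.append(cr[:400 if k==1 else 200,:636])
cv2.imwrite("pics/w1.png",np.vstack([ims[0],ims[1]]))
E
```

```text
3.4833 [0.53619376 0.0821567  0.21940987]
```

View pics/w1.png

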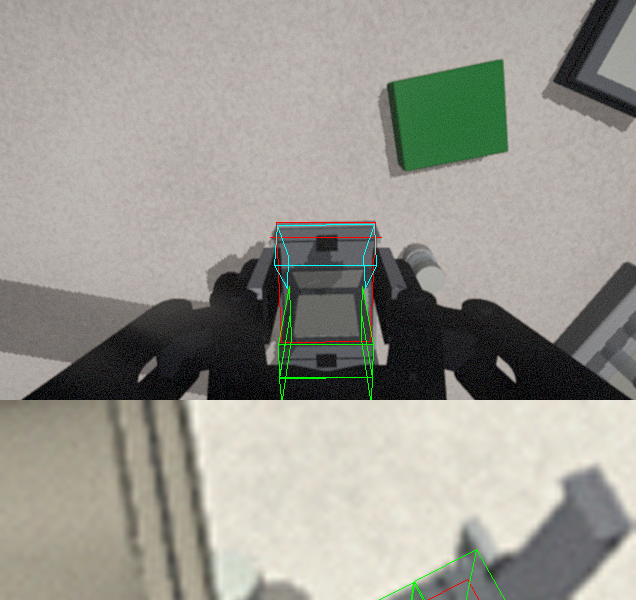

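Emit:
{"fn": "jog_arm", "kwargs": {"translation": [[0,0,-40],[0,0,-80],[0,0,-120],[0,0,-150],[0,0,-159],[0,0,-159],[0,0,-159]], "turn": [0,0,0,0,0,0,0]}}

```text
clock: 4.22
position: [0.5353, 0.0883, 0.0621]
ee_rot: [0.503, 0.865, 0.001, 0.0]
ft_force: [0.9, -0.5, 0.3]
grip_width: 0.467
```

Emit:
{"fn": "jog_arm", "kwargs": {"translation": [[2.5,-4.4,0],[5,-8.7,0],[7.5,-13,0],[10,-17.5,0],[12,-21,0],[14,-25,0],[16,-28.5,0],[18,-32,0],[20,-35.5,0],[22,-39,0],[24,-42.5,0],[24,-42.5,0]], "turn": [0,0,0,0,0,0,0,0,0,0,0,0]}}

```text
clock: 5.22
position: [0.5597, 0.0448, 0.0621]
ee_rot: [0.503, 0.864, 0.001, 0.0]
ft_force: [-0.3, -0.6, 0.1]
grip_width: 0.467
```

Emit:
{"fn": "jog_arm", "kwargs": {"translation": [[2,-3.5,0],[4,-7,0],[5.5,-10,0],[7,-13,0],[9,-16,0],[10.5,-19,0],[12,-22,0],[13.5,-24.5,0],[15,-27,0],[16.5,-29.5,0],[17.5,-31.5,0],[17.5,-31.5,0]], "turn": [0,0,0,0,0,0,0,0,0,0,0,0]}}

```text
clock: 6.22
position: [0.5773, 0.0127, 0.0621]
ee_rot: [0.503, 0.864, 0.001, 0.001]
ft_force: [-0.4, -0.1, -0.2]
grip_width: 0.469
```

```bash
cat > chk.py <<'E'
from h import *
import sys
p=np.load("p2.npy"); o=manip.get_obs(); d=o["position"][:2]-p[:2]
print("tcp rack",np.cos(p[2])*d[0]+np.sin(p[2])*d[1],-np.sin(p[2])*d[0]+np.cos(p[2])*d[1],o["position"][2],o["ft_force"])
c=manip.camera("side"); f=c["frame"][:,:,::-1]; k=6; x0,y0=305,160
cr=cv2.convertScaleAbs(cv2.resize(f[y0:y0+95,x0:x0+115],None,fx=k,fy=k,interpolation=cv2.INTER_CUBIC),alpha=1.6)
def ln(P,col,close=True):
    q=((proj(c,RP(p,P))-[x0,y0]+.5)*k).astype(int); cv2.polylines(cr,[q.reshape(-1,1,2)],close,col,1)
for y,col in((-.064,(0,255,0)),(-.0285,(0,255,0)),(.0085,(255,255,0))):
    b=boxpts(y,.055,0); ln(b[[2,6,7,3]],col)
cv2.imwrite("pics/"+sys.argv[1],cr)
E
python3 chk.py c1.png
```

```text
tcp rack 0.0004885393406929874 0.04044968296212341 0.062097666603578724 [-0.44845574 -0.06847441 -0.2007145 ]
```

View pics/c1.png

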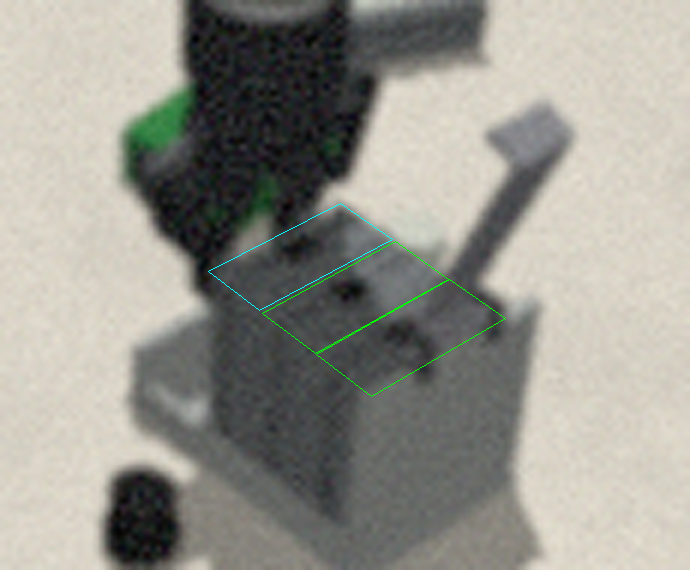

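Emit:
{"fn": "jog_arm", "kwargs": {"translation": [[0.7,-1.3,0],[1.5,-2.6,0],[2,-3.5,0],[2,-3.5,0]], "turn": [0,0,0,0]}}

```text
clock: 6.6
position: [0.5793, 0.0093, 0.0621]
ee_rot: [0.503, 0.864, 0.001, 0.001]
ft_force: [0.5, -0.4, 0.8]
grip_width: 0.469
```

Emit:
{"fn": "jog_arm", "kwargs": {"translation": [[0.7,-1.3,0],[1,-1.8,0],[1,-1.8,0]], "turn": [0,0,0]}}

```text
clock: 6.85
position: [0.5803, 0.0076, 0.0621]
ee_rot: [0.503, 0.864, 0.001, 0.0]
ft_force: [-0.9, 1.3, 0.6]
grip_width: 0.47
```

Emit:
{"fn": "jog_arm", "kwargs": {"translation": [[0.5,-0.9,0],[1,-1.8,0],[1,-1.8,0]], "turn": [0,0,0]}}

```text
clock: 7.1
position: [0.5807, 0.0075, 0.062]
ee_rot: [0.502, 0.865, 0.001, -0.001]
ft_force: [-5.4, 5.4, 3.6]
grip_width: 0.468
```

Emit:
{"fn": "jog_arm", "kwargs": {"translation": [[0.5,-0.9,0],[1,-1.8,0],[1,-1.8,0]], "turn": [0,0,0]}}

```text
clock: 7.35
position: [0.581, 0.0077, 0.0619]
ee_rot: [0.502, 0.865, 0.002, -0.002]
ft_force: [-6.2, 7.8, 4.6]
grip_width: 0.466
```

Emit:
{"fn": "jog_arm", "kwargs": {"translation": [[-5,9,0],[-20,35,0],[-25,44,0],[-25,44,40],[-25,44,80],[-25,44,120],[-25,44,160],[-25,44,200],[-25,44,238],[-25,44,238],[-25,44,238]], "turn": [0,0,0,0,0,0,0,0,0,0,0]}}

```text
clock: 8.27
position: [0.557, 0.0518, 0.3022]
ee_rot: [0.502, 0.865, 0.003, -0.0]
ft_force: [0.7, -0.6, -1.1]
grip_width: 0.469
```

```bash
python3 - <<'E'
from h import *
p=np.load("p2.npy"); print(manip.get_obs()["position"])
C={n:manip.camera(n) for n in("side","wrist")}
for n,c in C.items():
    for l in("case","keeper_end","keeper_hinge"): print(n,l,[(np.round(d["at"],1).tolist(),round(d["confidence"],2)) for d in manip.pinpoint(c,l)[:3]])
    print("pred case",proj(c,RP(p,[[0,.007,.055]])),"hinge",proj(c,RP(p,[[0,-.086,.12]])),"kend",[(k,proj(c,RP(p,kend(k)))[0].round(1)) for k in(1.6,1.7,1.8,1.9,2.0)])
c=C["side"];f=c["frame"][:,:,::-1]
a=cv2.resize(f[160:255,305:420],None,fx=5,fy=5,interpolation=cv2.INTER_CUBIC)
cv2.imwrite("pics/s2.png",cv2.convertScaleAbs(a,alpha=1.6))
E
```

```text
[0.55696043 0.05175016 0.30219852]
side case [([346.5, 184.1], 0.61), ([356.5, 214.8], 0.56)]
side keeper_end [([396.5, 183.9], 0.9), ([299.6, 152.7], 0.53), ([377.8, 216.0], 0.37)]
side keeper_hinge [([377.8, 213.0], 0.58)]
pred case [[354.00304115 215.7536134 ]] hinge [[379.62546202 215.23603575]] kend [(1.6, array([382.7, 175.6])), (1.7, array([386.4, 177.9])), (1.8, array([390. , 180.6])), (1.9, array([393.6, 183.8])), (2.0, array([397.1, 187.3]))]
wrist case [([426.2, 82.0], 0.8), ([326.2, 231.3], 0.68)]
wrist keeper_end []
wrist keeper_hinge []
pred case [[323.77675856 230.93514979]] hinge [[323.06132189 333.78217738]] kend [(1.6, array([321.7, 432.5])), (1.7, array([321.7, 445.4])), (1.8, array([321.7, 456.3])), (1.9, array([321.7, 465.1])), (2.0, array([321.7, 471.7]))]
```

View pics/s2.png

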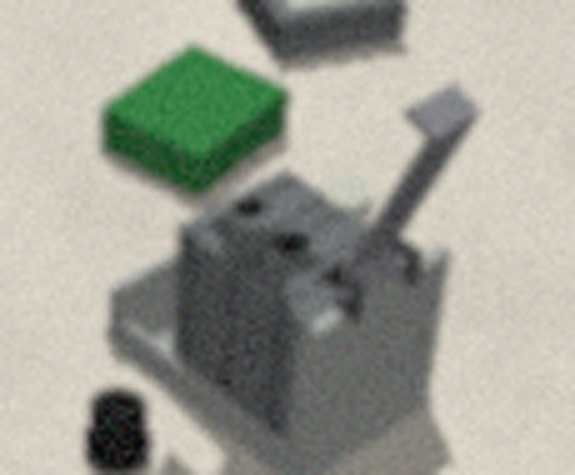

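Emit:
{"fn": "jog_arm", "kwargs": {"translation": [[126,-227,5],[126,-227,5],[126,-227,5],[126,-227,5],[126,-227,5],[126,-227,5],[126,-227,5],[126,-227,5],[126,-227,5],[126,-227,5]], "turn": [0,0,0,0,0,0,0,0,0,0], "grip": 0}}

```text
clock: 9.5
position: [0.6817, -0.1742, 0.3039]
ee_rot: [0.501, 0.865, 0.002, -0.003]
ft_force: [-0.3, -0.1, -0.8]
grip_width: -0.001
```

Emit:
{"fn": "jog_arm", "kwargs": {"translation": [[0,0,-40],[0,0,-80],[0,0,-102],[0,0,-102],[0,0,-102]], "turn": [0,0,0,0,0]}}

```text
clock: 9.92
position: [0.6815, -0.1724, 0.2021]
ee_rot: [0.5, 0.866, 0.002, -0.003]
ft_force: [-0.5, -0.8, 1.7]
grip_width: -0.001
```

```bash
cat > kp.py <<'E'
from h import *
p=np.load("p2.npy"); o=manip.get_obs(); T=o["position"]; d=T[:2]-p[:2]
print("tcp rack",np.cos(p[2])*d[0]+np.sin(p[2])*d[1],-np.sin(p[2])*d[0]+np.cos(p[2])*d[1],T[2],o["grip_width"])
r,h=.098,.011
for k in(1.9,1.75,1.57,1.4,1.2,1.0,.8,.6,.4,.25,.15,.08,0,-.03):
    P=np.array([0,-.086+r*np.cos(k)+.008*np.sin(k)-h,.12+r*np.sin(k)-.008*np.cos(k)])
    print(k,P[1:].round(3),((RP(p,P)[0]-T)*1e3).round(1))
E
python3 kp.py
```

```text
tcp rack 1.995658668650646e-05 -0.17190724054633694 0.2020679772387776 -0.0011095449469045316
1.9 [-0.121  0.215] [-25.   44.2  13.3]
1.75 [-0.107  0.218] [-32.2  56.8  15.8]
1.57 [-0.089  0.218] [-40.9  72.2  15.9]
1.4 [-0.072  0.215] [-49.   86.5  13.1]
1.2 [-0.054  0.208] [-58.1 102.6   6.4]
1.0 [-0.037  0.198] [-66.3 117.1  -3.9]
0.8 [-0.023  0.185] [-73.4 129.6 -17.3]
0.6 [-0.012  0.169] [-79.  139.5 -33.3]
0.4 [-0.004  0.151] [-82.9 146.5 -51.3]
0.25 [-0.     0.136] [-84.6 149.5 -65.6]
0.15 [0.001 0.127] [-85.2 150.6 -75.3]
0.08 [0.001 0.12 ] [-85.3 150.8 -82.2]
0 [0.001 0.112] [-85.2 150.5 -90.1]
-0.03 [0.001 0.109] [-85.  150.2 -93. ]
```

Emit:
{"fn": "jog_arm", "kwargs": {"translation": [[-6,11,5],[-12,22,10],[-18,32,14],[-25,44,14],[-29,51,15],[-33,58,16],[-37,66,16],[-41,72,16],[-45,79,15],[-49,86,13],[-54,95,10],[-58,102,6]], "turn": [0,0,0,0,0,0,0,0,0,0,0,0]}}

```text
clock: 10.92
position: [0.623, -0.0694, 0.2077]
ee_rot: [0.5, 0.866, 0.002, -0.004]
ft_force: [0.7, -0.4, 0.5]
grip_width: 0.003
```

```bash
python3 kp.py; python3 chk.py k1.png
```

```text
tcp rack -0.00023784952978222682 -0.05346576461195993 0.20768402796916888 0.002754522091090626
1.9 [-0.121  0.215] [ 33.5 -58.8   7.6]
1.75 [-0.107  0.218] [ 26.4 -46.1  10.2]
1.57 [-0.089  0.218] [ 17.7 -30.7  10.3]
1.4 [-0.072  0.215] [  9.6 -16.4   7.5]
1.2 [-0.054  0.208] [ 0.5 -0.4  0.8]
1.0 [-0.037  0.198] [-7.7 14.2 -9.5]
0.8 [-0.023  0.185] [-14.8  26.6 -23. ]
0.6 [-0.012  0.169] [-20.4  36.6 -39. ]
0.4 [-0.004  0.151] [-24.3  43.5 -56.9]
0.25 [-0.     0.136] [-26.1  46.6 -71.2]
0.15 [0.001 0.127] [-26.7  47.6 -80.9]
0.08 [0.001 0.12 ] [-26.8  47.8 -87.8]
0 [0.001 0.112] [-26.6  47.5 -95.7]
-0.03 [0.001 0.109] [-26.5  47.3 -98.6]
tcp rack -0.00023784952978222682 -0.05346576461195993 0.20768402796916888 [ 0.67785312 -0.38102786  0.48963838]
```

View pics/k1.png

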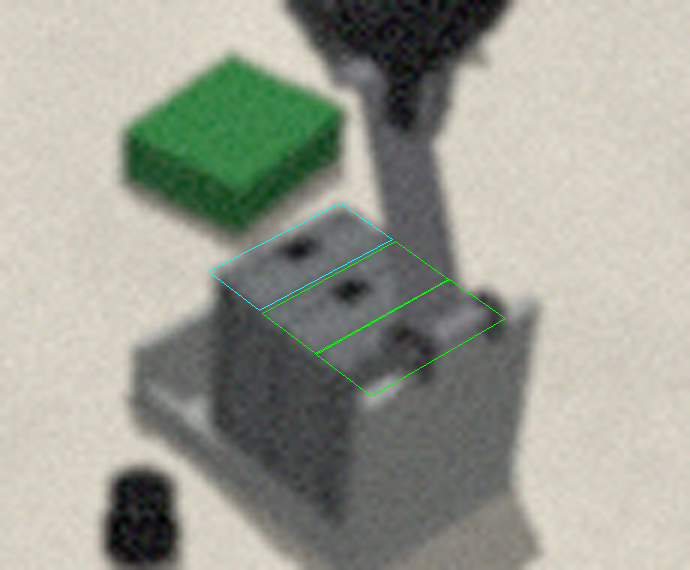

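Emit:
{"fn": "jog_arm", "kwargs": {"translation": [[-4,7,-4],[-8,14,-9.5],[-11,20,-16],[-15,26.5,-23],[-18,32,-31],[-20,36.5,-39],[-22,40,-48],[-24,43.5,-57],[-26,46.5,-71],[-27,47.5,-81],[-27,47.5,-88],[-27,47.5,-94]], "turn": [0,0,0,0,0,0,0,0,0,0,0,0]}}

```text
clock: 11.97
position: [0.595, -0.0203, 0.1117]
ee_rot: [0.5, 0.866, 0.001, -0.005]
ft_force: [-3.4, 1.3, 20.8]
grip_width: 0.0
```

Emit:
{"fn": "jog_arm", "kwargs": {"translation": [[0,0,-2],[0,0,-3],[0,0,-3]], "turn": [0,0,0]}}

```text
clock: 12.22
position: [0.5953, -0.0202, 0.1116]
ee_rot: [0.5, 0.866, 0.002, -0.005]
ft_force: [-13.9, 2.1, 28.2]
grip_width: 0.002
```

Emit:
{"fn": "jog_arm", "kwargs": {"translation": [[0,0,10],[0,0,40],[0,0,80],[0,0,120],[-30,40,150],[-60,80,150],[-90,120,150],[-120,160,150],[-140,200,150],[-140,230,150],[-140,230,150]], "turn": [0,0,0,0,0,0,0,0,0,0,0]}}

```text
clock: 13.13
position: [0.4535, 0.2133, 0.2622]
ee_rot: [0.499, 0.867, 0.003, -0.005]
ft_force: [-0.3, 0.3, -0.6]
grip_width: 0.002
```

```bash
python3 - <<'E'
from h import *
p=np.load("p2.npy"); o=manip.get_obs(); print(o["position"],o["ft_force"])
ims=[]
for n,x0,y0 in(("side",310,170),("top",285,130)):
    c=manip.camera(n)
    for l in("case","keeper_end"): print(n,l,[(np.round(d["at"],1).tolist(),round(d["confidence"],2)) for d in manip.pinpoint(c,l)[:2]])
    print("pred case",proj(c,RP(p,[[0,.0065,.055]])).round(1),"kend",[(k,proj(c,RP(p,kend(k)))[0].round(1)) for k in(0,.1,.2)])
    cr=cv2.convertScaleAbs(cv2.resize(c["frame"][y0:y0+85,x0:x0+80,::-1],None,fx=5,fy=5,interpolation=cv2.INTER_CUBIC),alpha=1.6)
    q=((proj(c,RP(p,[[.017,-.08,.112],[.017,.036,.112],[-.017,.036,.112],[-.017,-.08,.112]]))-[x0,y0]+.5)*5).astype(int)
    cv2.polylines(cr,[q.reshape(-1,1,2)],True,(255,0,255),1); ims.append(cr)
cv2.imwrite("pics/fin.png",np.hstack(ims))
E
```

```text
[0.45347364 0.21328228 0.26221817] [-0.28112075  0.31355097 -0.55320321]
side case [([345.4, 183.9], 0.75), ([355.0, 214.1], 0.74)]
side keeper_end [([348.7, 197.5], 0.9)]
pred case [[354.1 215.8]] kend [(0, array([348.2, 195.6])), (0.1, array([348.3, 192.1])), (0.2, array([348.7, 188.7]))]
top case [([261.2, 169.9], 0.9), ([328.0, 171.3], 0.75)]
top keeper_end [([323.6, 176.2], 0.85)]
pred case [[329.1 174. ]] kend [(0, array([320.5, 174.4])), (0.1, array([320.3, 173.5])), (0.2, array([320.6, 172.4]))]
```

View pics/fin.png

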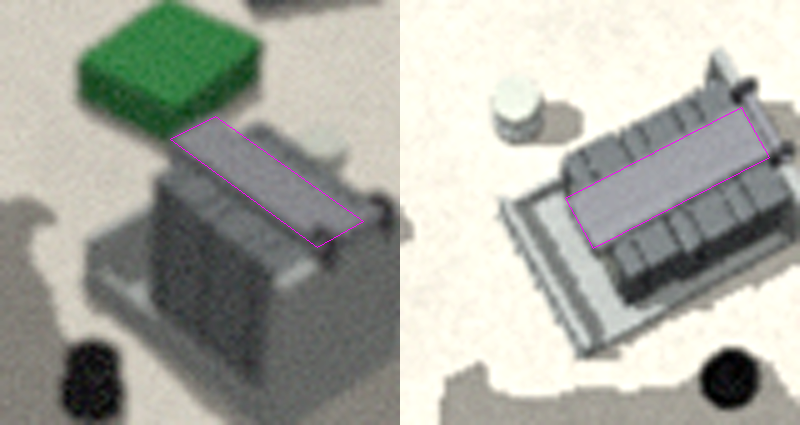

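The keeper lies flat exactly on its predicted outline, the three boxes stand flush under it, and the vial and loupe are where they were.

```bash
python3 -c "
from workcell import manip
print(manip.hand_in())"
```

```text
the job is handed in; nothing more can be done
None
```

The toppled box is upright against its two neighbours, the keeper bar is flat over the row, and I handed the job in at about 13 s on the robot clock. No verdict was reported.

**What I did**
- **Rack pose:** I located the rack by fitting the outlines of the boxes in the top camera. A wrist picture taken close by agreed with the fit.
- **Box:** I pushed it upright with two half-open fingertips until it stopped firmly against the row, at about 10 N.
- **Keeper:** I pushed it over from behind with the fingers shut and down to its stop. The fingertips stopped at 111.6 mm, where the bar's flat upper face should be at 112 mm, under 28 N.

**Last checks**
- **Pictures:** The final side and top pictures show the bar on its predicted flat outline, the three boxes standing in line under it, and the vial and loupe undisturbed. I did not measure the other things on the bench.
- **Arm:** It stood clear, with about 0.7 N on the wrist.
- **Disagreements:** The network points for the case and the keeper end were about 1 to 4 pixels from the predictions. The networks also reported the green look-alike as the case, which I ignored.

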